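# Turn the lens-sample leaf over its spine

### The arm

A 6-joint arm with a two-finger parallel gripper is mounted at the origin on the work surface. World frame = base frame: x ahead of the robot, y to its left, z up, the work surface at z = 0. Lengths are in m, angles in degrees, forces in N, time in s.
With the tool pointing down it reaches from about 0.375 to 0.75 m from the base axis. Payload 9 kg.
Tool frame: the origin (TCP) lies where the fingers leave the gripper's body, on its centre line; the fingertips stand 73 mm ahead of it and the grasp point (between the pads) lies 54 mm ahead of it (robot.tip_reach is the distance from the TCP to the fingertips, in m); z points along the fingers, y is the direction in which the jaws open and shut (so a half turn about z gives the same grasp; the last joint's range is limited). The gripper opens to 85 mm and grips with 20 to 120 N. Pads are 22 mm wide; open, the fingers measure 114 mm over their backs; the gripper's body (76 mm by 85 mm) begins 54 mm behind the grasp point. The pads swing forward as they close: fully open they stand 13 mm farther back than shut.
Start: joints at [58.917, 5.964, 5.575, 89.605, 0, 77.527], TCP at [0.191, 0.569, 0.304] pointing down, gripper open.
Joint ranges: [-171.21, 171.21], [-48.23, 106.86], [-62.78, 66.21], [-105.2, 120.99], [-86.42, 89.51], [-180, 180]. Speed limits (degrees/s): [127.2, 127.2, 147.25, 180, 180, 180].

### API

Orientations are given as [roll, pitch, yaw] about the fixed x, y, z axes, in that order (R = Rz(yaw) Ry(pitch) Rx(roll)).
In Python, from plant import robot gives the robot as it stands. Calls block until the motion is done:
- robot.move_pose(position, orientation): joint-space move of the TCP to a pose.
- robot.line_to(position, vel=0.15, rotation=None, guard=None): straight line of the TCP; rotation=None keeps the orientation; vel is the mean speed in m/s. With guard (N) it stops when the force on the tool has changed by that much, and returns True; else False.
- robot.goto_joints(angles): joint-space move.
- robot.set_gripper(opening): finger opening in m; the grip force is fixed at half the most; returns when the fingers have stopped.
- robot.pause(seconds).
- robot.ik(position, orientation): joint angles nearest the present ones, or None.
- robot.observe(): the state.
- robot.grab_frame(name): name is "side" or "top" or "wrist"; returns the picture (384x512x3 uint8, blue, green, red); there is no depth.
- robot.get_calibration(name): a dict with "vertical_fov" (degrees; the focal length in pixels is half the picture's height over the tangent of half this angle, whatever the lens; pixels are square), "cx", "cy" (the principal point, pixels), "k1" (the pictures are not rectified: a ray, as slopes to the right and down, at radius r is drawn at 1 + k1 r^2 times it, then the intrinsics apply), "rvec" (rotation vector, rad) and "tvec" (3), from world to camera coordinates, as OpenCV has them. Camera axes: x right, y down, z forward; pixel columns grow to the right and rows downward; lengths in m; the calibration is good to about 2 mm. A picture is of the moment at which its call begins: read the wrist's pose just before it. get_calibration takes no time and is no camera call; for the wrist camera it gives the pose at the moment of the call.
A pose or a line that the arm cannot do raises robot.IKError and nothing moves.
- robot.job_done(): hands the job in, once; it reports no verdict.
The state is a dict: "time": time; "q": joint angles; "qvel": joint speeds; "joint_torque": joint torques, N m; "tool_pos": TCP position; "tcp_rot": TCP orientation; "ft_force": force on the tool from outside, world axes, zero at the start; "torque": the same for the moment, N m; "gripper_width": finger opening in m.
Only numpy, scipy, OpenCV 4.12 (cv2) and the standard library are available. Lean on these libraries where they do the work, as an engineer would, in place of code of your own. Each camera call takes 0.05 s, during which the arm holds its last target.

### The job

On the eyewear stall's counter lies a sample board with one stiff leaf of lens samples standing half open over its right-hand side (as the robot sees it). With the fingertips, push the leaf up and over its spine and press it down until it lies flat on the other side of the board, without pinching it or flinging it over, then come clear. Leave the sunglasses, case, carton and bottle around it where they are.

Things in the scene. Friction and masses are not known exactly. Their poses are not given: they have to be found in the camera images.
- board: Lens-sample board, fixed to the counter: dark wood, 160 (own x) x 270 (own y) x 20 mm high, a 12 mm steel spine bar along x on its centre line, small brackets at the bar's ends (73 mm either way) up to 34 mm above the counter. Origin: centre of the underside. x runs along the spine roughly away from the robot, y to the left (where the leaf must end). Place and yaw (up to 43 degrees) vary.
- spine (a point): Middle of the spine, on the hinge axis, 24 mm above the counter. Axes as the board's: x along the spine, y to the board's left, z up.
- leaf (a joint): Leaf's angle about the spine: 0 flat on the board's right half (board -y), 1.57 upright, 3.14 flat on the left half (+y); hard stops at both ends. Starts 22 to 50 degrees open. The stiff hinge holds the leaf wherever it is left; 1 to 3 N at the free edge turns it. White rigid plate, 130 mm along the spine, 6 mm thick, free edge 125 mm from the axis, four flush round lens samples a side.
- leaf_edge (a point): Middle of the leaf's free edge, half-way through its thickness, 125 mm from the spine axis. It turns with the leaf: own x along the spine, own -y from the spine towards the free edge. The leaf is two bonded 3 mm sheets: the underside as it starts is the face to push on; it ends on top, 27 mm above the counter when flat on the left.
- glasses: Bystander: folded sunglasses, 36 x 142 x 43 mm high. Origin at the centre of the underside, long side along own y.
- case: Bystander: black hard spectacle case, 62 x 158 x 42 mm high. Origin at the centre of the underside, long side along own y.
- carton: Bystander: small lidded carton, 75 x 110 x 48 mm high. Origin at the centre of the underside, long side along own y. The glasses, case and carton lie, in any order, two beyond the board and one past its left edge.
- spray: Bystander: small capped bottle, 38 mm thick, 110 mm high, past the board's right edge. Origin at the centre of the underside.

How it is judged (in metres and radians):
On the way, in this order (a step that is already met when the one before it is completed fails the run):
1. the fingers push the leaf through the upright (1.2 to 2.5 rad) (value of joint leaf between 1.2 and 2.5 rad and (contact force between the fingers and leaf_c0 above 0.2 N or contact force between the fingers and leaf_c1 above 0.2 N)), for 0.1 s.
2. the fingers press the leaf down flat on the other side (value of joint leaf above 3.05 rad and (contact force between the fingers and leaf_c0 above 0.2 N or contact force between the fingers and leaf_c1 above 0.2 N)).
At the end, for the whole second after the job is handed in: The leaf lies flat on the left side of the board (joint above 3.05 rad: the free edge within about 12 mm of fully down), at rest, and the four bystanders are within 30 mm of where they stood (value of joint leaf above 3.05 rad and velocity of joint leaf below 0.05 rad/s and distance of each of glasses, case, carton, spray from where it was at the start of the episode below 0.03 m); the robot touches nothing.
It fails at once if the leaf is pinched: the fingers bear on both of its faces at once (more than 1 N on each) (contact force between the fingers and leaf_c0 above 1 N and contact force between the fingers and leaf_c1 above 1 N).
It fails at once if the leaf is flung over (faster than 4 rad/s) (velocity of joint leaf above 4 rad/s).
It fails at once if a bystander is lifted, carried or knocked away (moved more than 30 mm) (distance of any of glasses, case, carton, spray from where it was at the start of the episode above 0.03 m).
It also fails if it takes over 42 s, if anything falls off the work surface, if the arm or the gripper's body presses on something with over 40 N, if the wrist force passes 120 N, or if a joint passes its speed limit or range.

## Working session

There is one attempt and no reset: what is moved stays moved. The work goes in short steps, each a Python script; the robot and the scene stay as the last script left them, time stands still between calls to the robot, and variables do not carry over. Pictures are saved under pics/ and viewed, and the job is handed in when it is done.

```bash
ls; mkdir -p pics
python3 - <<'E'
from plant import robot
import cv2
for n in("top","side"):
    cv2.imwrite(f"pics/{n}0.png",robot.grab_frame(n)); print(n,robot.get_calibration(n))
cv2.imwrite("pics/wrist0.png",robot.grab_frame("wrist"))
o=robot.observe();print(o)
E
```

```text
pics
top {'vertical_fov': 44.607322836663656, 'cx': 260.10944558352804, 'cy': 197.2965537189177, 'k1': -0.11030747397043733, 'rvec': array([ 2.20818581, -2.17777029,  0.07118005]), 'tvec': array([0.01630858, 0.56213166, 1.23714119])}
side {'vertical_fov': 49.6031222654009, 'cx': 252.8215219392702, 'cy': 190.6982150047175, 'k1': 0.010167251479419286, 'rvec': array([ 2.00491023, -0.69178459,  0.41097789]), 'tvec': array([-0.4104532 ,  0.21733383,  0.73279382])}
{'time': 0.15, 'q': array([ 5.89156215e+01,  5.99211327e+00,  5.53730352e+00,  8.96040820e+01,
       -3.73266718e-04,  7.75295877e+01]), 'qvel': array([ 0.02429752, -0.06799609,  0.12592566, -0.04234886,  0.10692032,
        0.02215863]), 'joint_torque': array([ 3.50323804e-03, -5.57352662e+01,  5.04009140e+01,  1.23351073e-02,
       -3.09314601e-04, -2.23647532e-05]), 'tool_pos': array([0.19138382, 0.56847025, 0.30328716]), 'tcp_rot': array([-1.79942417e+02, -1.23523424e-02,  1.61386028e+02]), 'ft_force': array([0.26381278, 0.22363901, 0.43193011]), 'torque': array([-0.01318243,  0.05118878, -0.0348565 ]), 'gripper_width': 0.0851638700137448}
```

View pics/top0.png

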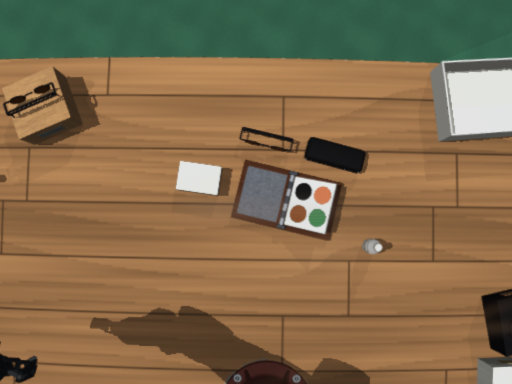

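View pics/side0.png

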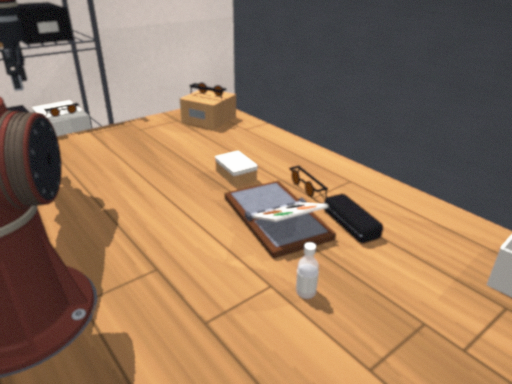

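The top view shows the board around (288,200), with the white leaf on its right at (312,203). The glasses are at (268,139), the case at (336,154), the carton at (199,178) and the bottle at (373,246). Next I'll enlarge the crops and measure.

```bash
cat > h.py <<'E'
import numpy as np,cv2
def K(c,h=384):
    f=h/2/np.tan(np.radians(c["vertical_fov"])/2)
    return np.array([[f,0,c["cx"]],[0,f,c["cy"]],[0,0,1.]]),np.array([c["k1"],0,0,0.])
def ray(c,uv):
    k,d=K(c);R,_=cv2.Rodrigues(c["rvec"])
    p=cv2.undistortPoints(np.float64(uv).reshape(-1,1,2),k,d).reshape(-1,2)
    D=np.c_[p,np.ones(len(p))]@R
    return -R.T@c["tvec"],D
def onz(c,uv,z):
    o,D=ray(c,uv); return o+D*((z-o[2])/D[:,2])[:,None]
def onplane(c,uv,p,n):
    o,D=ray(c,uv); return o+D*(((p-o)@n)/(D@n))[:,None]
def proj(c,P):
    k,d=K(c); return cv2.projectPoints(np.float64(P).reshape(-1,1,3),c["rvec"],c["tvec"],k,d)[0].reshape(-1,2)
E
python3 - <<'E'
import cv2
a=cv2.imread("pics/top0.png")[145:250,220:400];cv2.imwrite("pics/topc.png",cv2.resize(a,None,fx=4.4,fy=4.4,interpolation=cv2.INTER_CUBIC))
a=cv2.imread("pics/side0.png")[145:265,210:390];cv2.imwrite("pics/sidec.png",cv2.resize(a,None,fx=4.4,fy=4.4,interpolation=cv2.INTER_CUBIC))
E
```

```text
(no output)
```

View pics/topc.png

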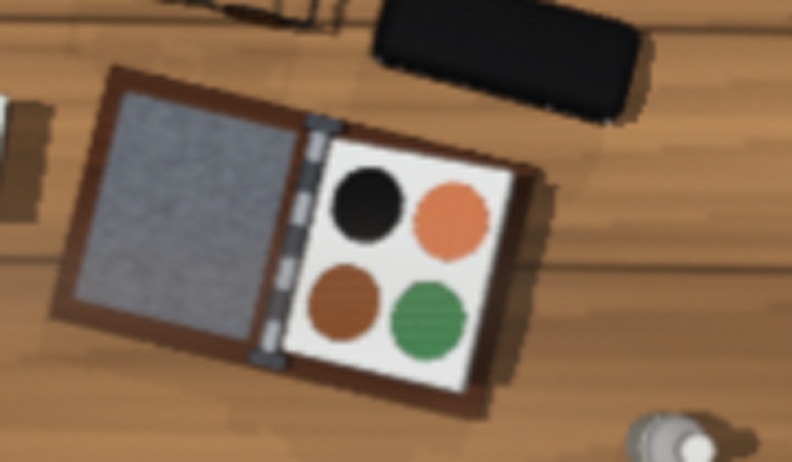

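View pics/sidec.png

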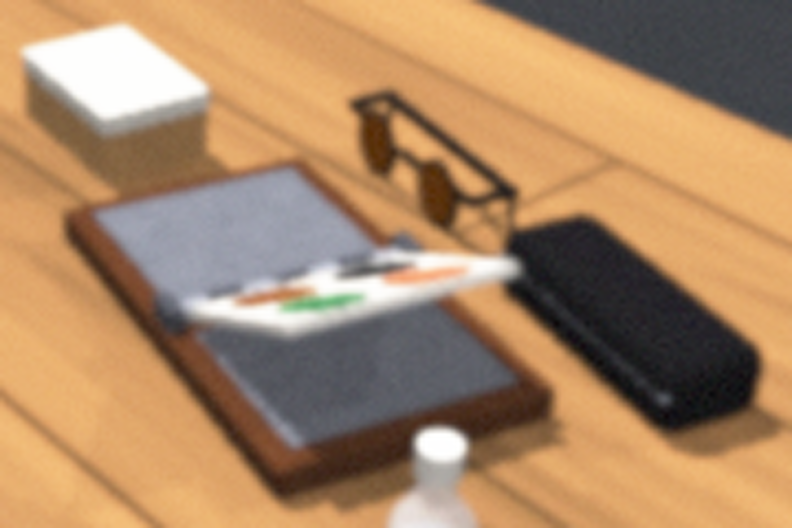

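The crops give these points. The board corners in topc are about (113,65), (545,168), (487,418) and (52,318), and the spine brackets are at (325,122) and (268,358). The leaf's free corners are (513,172) and (465,391) in topc, and about (519,266) and (290,334) in sidec.

Run:
```python
from plant import robot
from h import *
t=robot.get_calibration("top");s=robot.get_calibration("side")
up=lambda L,o:(np.array(L,float)+.5)/4.4-.5+np.array(o)
B=onz(t,up([(113,65),(545,168),(487,418),(52,318)],(220,145)),.02)
print(B.round(4),[np.linalg.norm(B[i]-B[i-1]).round(4) for i in range(4)])
sp=onz(t,up([(325,122),(268,358)],(220,145)),.030);print(sp.round(4),np.linalg.norm(sp[0]-sp[1]),sp.mean(0))
c=B.mean(0);x=(B[0]-B[3]+B[1]-B[2]);yw=np.arctan2(x[1],x[0]);
y=B[0]-B[1]+B[3]-B[2];yw2=np.arctan2(-y[0],y[1]);print(c,np.degrees([yw,yw2]))
Bs=onz(s,up([(65,222),(298,163),(550,392),(283,487)],(210,145)),.02);print("side",Bs.round(4),Bs.mean(0))
k1,d1=K(t);k2,d2=K(s)
P=[]
for a,b in (((513,172),(519,266)),((465,391),(290,334)),):
    o1,D1=ray(t,up([a],(220,145)));o2,D2=ray(s,up([b],(210,145)))
    l=np.linalg.lstsq(np.c_[D1[0],-D2[0]],o2-o1,rcond=None)[0]
    p,q=o1+l[0]*D1[0],o2+l[1]*D2[0];print(p.round(4),q.round(4));P.append((p+q)/2)
yw=(yw+yw2)/2;ex=np.array([np.cos(yw),np.sin(yw),0]);ey=np.array([-ex[1],ex[0],0])
S=np.r_[c[:2],.024]
for p in P:
    d=p-S;print("board coords",(d@ex).round(4),(d@ey).round(4),d[2].round(4),"r",np.hypot(d@ey,d[2]),"ang",np.degrees(np.arctan2(d[2],-d@ey)))
def rep(n,L,z):
    q=onz(t,up(L,(220,145)),z);print(n,[( (p-S)@ex,(p-S)@ey) for p in q])
rep("case",[(375,62),(610,122),(640,40)],.03); rep("spray",[(698,450)],.11); rep("carton", [(8,95),(0,215)],.048); rep("glasses",[(310,25),(340,30)],.03)
```

```text
[[ 0.6632  0.0653  0.02  ]
 [ 0.6039 -0.1996  0.02  ]
 [ 0.4511 -0.1648  0.02  ]
 [ 0.5083  0.0999  0.02  ]] [np.float64(0.1587), np.float64(0.2715), np.float64(0.1567), np.float64(0.2707)]
[[ 0.6289 -0.0638  0.03  ]
 [ 0.4859 -0.0308  0.03  ]] 0.1467578127563984 [ 0.55737152 -0.04731286  0.03      ]
[ 0.55661387 -0.04978416  0.02      ] [-12.7044066  -12.39799987]
side [[ 0.5028  0.0906  0.02  ]
 [ 0.6566  0.062   0.02  ]
 [ 0.5992 -0.1943  0.02  ]
 [ 0.4443 -0.1692  0.02  ]] [ 0.55070758 -0.05271495  0.02      ]
[ 0.5953 -0.1692  0.0834] [ 0.595  -0.1689  0.0834]
[ 0.4683 -0.1424  0.0812] [ 0.4688 -0.1428  0.0812]
board coords 0.0635 -0.1081 0.0594 r 0.12332876057003077 ang 28.790645925002462
board coords -0.0658 -0.1097 0.0572 r 0.12371733180349423 ang 27.533983081518624
case [(np.float64(0.11632432250589689), np.float64(-0.019266859738154212)), (np.float64(0.11405824795563844), np.float64(-0.1670040721692588)), (np.float64(0.16759491166083706), np.float64(-0.17419341133798952))]
spray [(np.float64(-0.06889733728231195), np.float64(-0.24209982312644995))]
carton [(np.float64(0.04331031937333149), np.float64(0.1906411525424165)), (np.float64(-0.027529983354583232), np.float64(0.17832119594997853))]
glasses [(np.float64(0.12920612263022802), np.float64(0.024270635454889406)), (np.float64(0.13046941583078417), np.float64(0.005833109910587061))]
```

The measurements agree: the board sides come out at 157 and 271 mm, and the free-edge radius is 123 mm. The board centre is about (0.556,−0.049) with yaw −12.6°, and the leaf is about 28° open. Next I'll plan the arc with a tilted, closed gripper and check IK along it.

```bash
cat > plan.py <<'E'
import numpy as np
from scipy.spatial.transform import Rotation as Ro
from plant import robot
yw=np.radians(-12.55);ex=np.array([np.cos(yw),np.sin(yw),0]);ey=np.array([-ex[1],ex[0],0]);ez=np.array([0,0,1.])
S=np.array([.5555,-.0495,.024]);X0=.025
def pose(y,z,phi,sg,x=X0):  # tip at board (y, height z), tool tilt phi deg
    p=np.radians(phi);d=np.sin(p)*ey-np.cos(p)*ez
    Y=sg*ex;R=np.c_[np.cross(Y,d),Y,d]
    tip=S+x*ex+y*ey;tip[2]=z
    return tip-robot.tip_reach*d, Ro.from_matrix(R).as_euler("xyz",degrees=True)
def arc(th,phi,r=.085,w=.011,press=0):
    t=np.radians(th);p=np.radians(phi)
    u=np.array([-np.cos(t),np.sin(t)]);n=np.array([np.sin(t),np.cos(t)]);e=np.array([np.cos(p),np.sin(p)])
    c=np.array([0,.024])+r*u-n*(.003+w*abs(e@n)-press)
    return c
E
python3 - <<'E'
from plan import *
print(robot.tip_reach)
for sg in(1,-1):
  for phi in (35,45,55):
    d=np.array([np.sin(np.radians(phi)),-np.cos(np.radians(phi))])
    c=np.array([-.10,.038])
    for nm,q in(("hi",c-.1*d+[0,.15]),("pre",c-.1*d),("in",c)):
        j=robot.ik(*pose(*q,phi,sg));print(sg,phi,nm,None if j is None else np.round(j))
  for th in range(40,181,20):
    ph=np.interp(th,[28,90,180],[45,40,10])
    j=robot.ik(*pose(*arc(th,ph),ph,sg));print(sg,th,arc(th,ph).round(3),None if j is None else np.round(j))
E
```

```text
0.0726
1 35 hi [-48.  21.  20. 111.  28.  48.]
1 35 pre [-48.  23.   7.  96.  28.  48.]
1 35 in [-44.  22.  -3.  85.  29.  53.]
1 45 hi [-52.  30.  25. 118.  33.  40.]
1 45 pre [-52.  33.  14. 103.  33.  40.]
1 45 in [-47.  31.   3.  92.  36.  46.]
1 55 hi None
1 55 pre [-55.  45.  22. 112.  37.  32.]
1 55 in [-50.  40.  10. 101.  41.  37.]
1 40 [-0.074  0.068] [-45.  26.   1.  92.  36.  49.]
1 60 [-0.054  0.091] [-43.  22.  -1.  92.  36.  52.]
1 80 [-0.027  0.106] [-40.  18.  -3.  91.  35.  56.]
1 100 [0.004 0.11 ] [-36.  13.  -6.  87.  33.  62.]
1 120 [0.035 0.102] [-30.   9.  -9.  82.  29.  70.]
1 140 [0.061 0.083] [-24.   7. -12.  77.  23.  77.]
1 160 [0.079 0.056] [-19.   7. -13.  72.  17.  83.]
1 180 [0.085 0.029] [-15.   8. -14.  68.  10.  87.]
-1 35 hi [ -48.   21.   20.  111.   28. -132.]
-1 35 pre [ -48.   23.    7.   96.   28. -132.]
-1 35 in [ -44.   22.   -3.   85.   29. -127.]
-1 45 hi [ -52.   30.   25.  118.   33. -140.]
-1 45 pre [ -52.   33.   14.  103.   33. -140.]
-1 45 in [ -47.   31.    3.   92.   36. -134.]
-1 55 hi None
-1 55 pre [ -55.   45.   22.  112.   37. -148.]
-1 55 in [ -50.   40.   10.  101.   41. -143.]
-1 40 [-0.074  0.068] [ -45.   26.    1.   92.   36. -131.]
-1 60 [-0.054  0.091] [ -43.   22.   -1.   92.   36. -128.]
-1 80 [-0.027  0.106] [ -40.   18.   -3.   91.   35. -124.]
-1 100 [0.004 0.11 ] [ -36.   13.   -6.   87.   33. -118.]
-1 120 [0.035 0.102] [ -30.    9.   -9.   82.   29. -110.]
-1 140 [0.061 0.083] [ -24.    7.  -12.   77.   23. -103.]
-1 160 [0.079 0.056] [-19.   7. -13.  72.  17. -97.]
-1 180 [0.085 0.029] [-15.   8. -14.  68.  10. -93.]
```

Everything is reachable with sg=1 and a 45° tilt. I'll approach and go in under the edge.

Run:
```python
from plan import *
import cv2
robot.set_gripper(0)
d=np.array([1,-1])/2**.5;c=np.array([-.10,.038])
robot.move_pose(*pose(*(c-.1*d+[0,.12]),45,1))
robot.line_to(pose(*(c-.1*d),45,1)[0],vel=.12)
print(robot.observe()["ft_force"])
print(robot.line_to(pose(*c,45,1)[0],vel=.08,guard=6))
o=robot.observe();print(o["time"],o["ft_force"],o["tool_pos"],pose(*c,45,1)[0],o["gripper_width"])
a=robot.grab_frame("side");cv2.imwrite("pics/s1.png",cv2.resize(a[100:320,150:420],None,fx=2.7,fy=2.7))
```

```text
[ 0.41922681 -0.44676351  0.0610418 ]
False
6.5333 [ 0.23715787 -0.39669912  0.5155573 ] [ 0.54714366 -0.2031447   0.08969233] [ 0.54701865 -0.20265233  0.08933595] -0.00041061912012296326
```

View pics/s1.png

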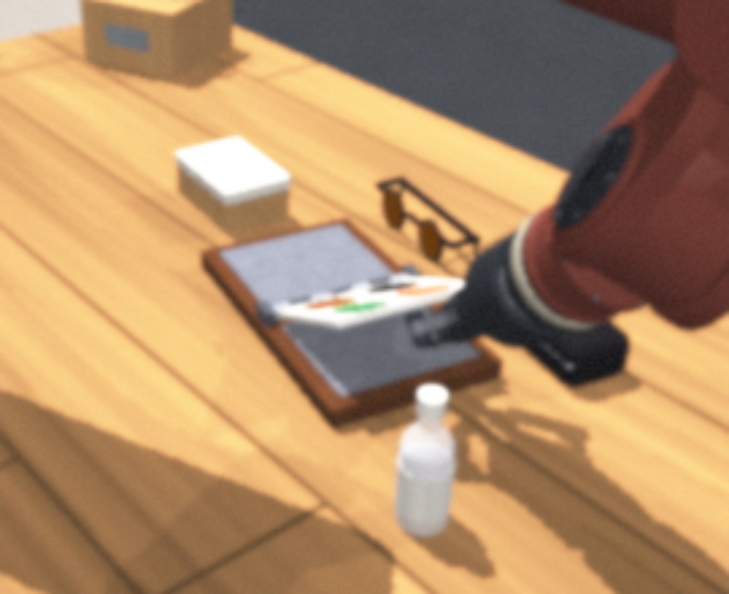

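The fingertips are under the leaf's free edge, at about (420,330) in the picture, with no contact yet, and the bottle is clear. I'll push up the arc to past upright.

Run:
```python
from plan import *
import cv2
PH=lambda th:np.interp(th,[28,90,180],[45,40,10])
for th in (34,50,66,82,98,112):
    p,r=pose(*arc(th,PH(th)),PH(th),1)
    robot.line_to(p,vel=.06,rotation=r)
    o=robot.observe();print(th,o["time"],o["ft_force"].round(1))
a=robot.grab_frame("side");cv2.imwrite("pics/s2.png",cv2.resize(a[100:320,150:420],None,fx=2.7,fy=2.7))
```

```text
34 7.2583 [-2.7 -7.4  6.4]
50 7.8333 [-0.6 -0.5 -0. ]
66 8.4167 [ 0.1 -0.8 -0.2]
82 9.0083 [ 0.2 -0.2  0.3]
98 9.6417 [-0.   0.5  0.5]
112 10.2417 [ 0.1  0.6 -0.1]
```

View pics/s2.png

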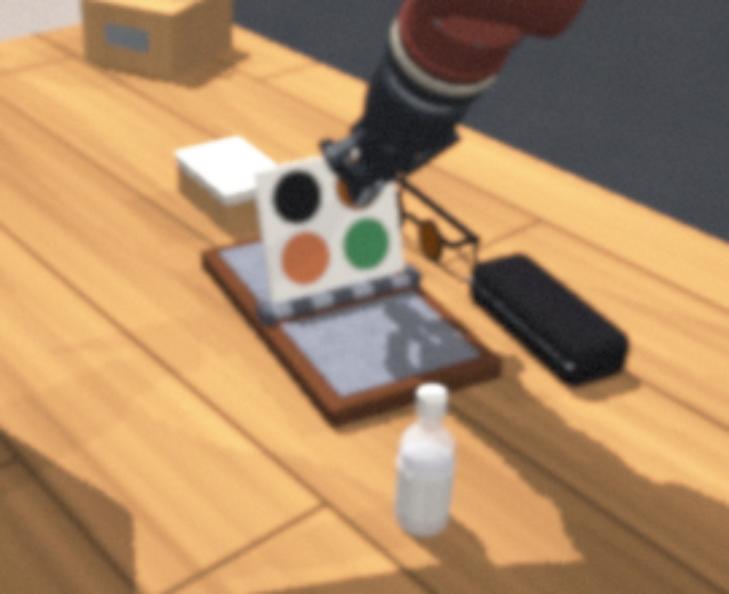

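The leaf is just past upright, with the fingertips on its face at about (355,190), and the bystanders haven't moved. Continuing the arc slowly.

Run:
```python
from plan import *
import cv2
PH=lambda th:np.interp(th,[28,90,180],[45,40,10])
for th in (122,132,142,152,162):
    p,r=pose(*arc(th,PH(th),press=.002),PH(th),1)
    robot.line_to(p,vel=.045,rotation=r)
    o=robot.observe();print(th,o["time"],o["ft_force"].round(1))
for n in("side","top"):
    a=robot.grab_frame(n);a=a[100:320,150:420] if n=="side" else a[110:270,160:400];cv2.imwrite(f"pics/{n}3.png",cv2.resize(a,None,fx=2.7,fy=2.7))
```

```text
122 10.9 [-0.3 -0.1 -0.7]
132 11.4583 [-0.2 -0.9 -0.7]
142 12.0083 [-0.5  0.6  0. ]
152 12.55 [1.7 0.2 0.2]
162 13.0833 [-1.2 -0.1  0.9]
```

View pics/side3.png

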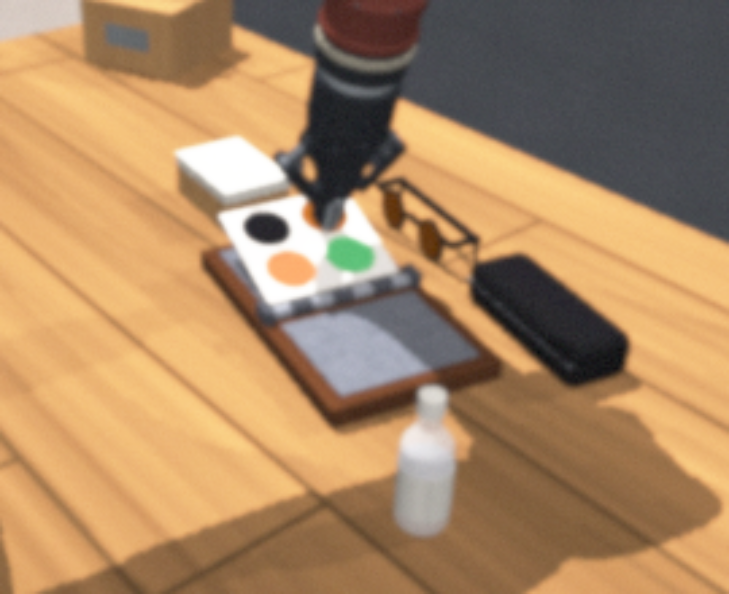

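The leaf is folded most of the way down, with the tips on it at (330,215). Next I'll press it flat with a guarded descent, then back off.

Run:
```python
from plan import *
import cv2
PH=lambda th:np.interp(th,[28,90,180],[45,40,10])
p,r=pose(*arc(172,PH(172),press=.002),PH(172),1)
print(robot.line_to(p,vel=.04,rotation=r,guard=20),robot.observe()["ft_force"].round(1))
c=arc(180,10)
p,r=pose(c[0],.016,10,1)
print("press",robot.line_to(p,vel=.02,rotation=r,guard=14))
robot.pause(.3)
o=robot.observe();f=o["tool_pos"]
d=np.sin(np.radians(10))*ey-np.cos(np.radians(10))*ez
print(o["time"],o["ft_force"].round(1),"tip z",(f+robot.tip_reach*d)[2], "corner",(f+robot.tip_reach*d)[2]-.011*np.sin(np.radians(10)))
```

```text
False [-0.5  0.3  0. ]
press True
14.6333 [-3.1 -0.3  9.3] tip z 0.02789607107791342 corner 0.025985941123577185
```

The tips stopped at about 26 mm with 9 N of reaction. The leaf's top face should be at 27 mm when flat, so this fits the hard stop. Retreating and checking.

Run:
```python
from plan import *
import cv2
p=robot.observe()["tool_pos"]
robot.line_to(p+[0,0,.12],vel=.12)
robot.move_pose(*pose(-.0,.33,0,1,x=-.12))
print(robot.observe()["time"],robot.observe()["ft_force"])
for n in("side","top"):
    a=robot.grab_frame(n);cv2.imwrite(f"pics/{n}4f.png",a);a=a[100:320,150:420] if n=="side" else a[110:270,160:400];cv2.imwrite(f"pics/{n}4.png",cv2.resize(a,None,fx=2.7,fy=2.7,interpolation=cv2.INTER_CUBIC))
```

```text
16.7667 [ 0.73142299 -0.52783801 -0.45415685]
```

View pics/side4.png

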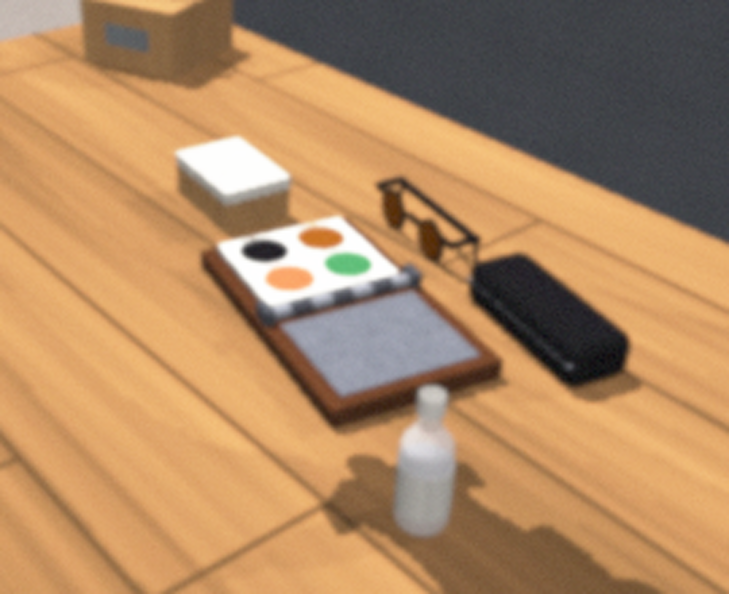

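View pics/top4.png

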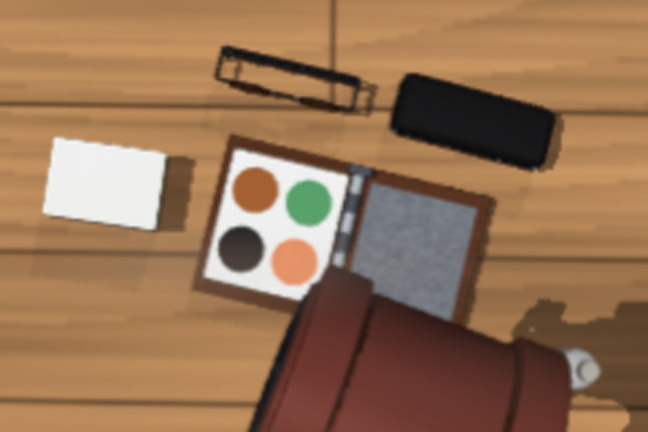

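The leaf lies on the left half and the bystanders look unmoved. The free-edge corners are near (218,241) and (343,217) in side4, and (233,149) and (203,277) in top4. I'll triangulate the edge height and compare the bystanders with the start pictures.

Run:
```python
from plan import *
from h import *
t=robot.get_calibration("top");s=robot.get_calibration("side")
up=lambda L,o:(np.array(L,float)+.5)/2.7-.5+np.array(o)
for a,b in (((233,149),(343,217)),((203,277),(218,241))):
    o1,D1=ray(t,up([a],(160,110)));o2,D2=ray(s,up([b],(150,100)))
    l=np.linalg.lstsq(np.c_[D1[0],-D2[0]],o2-o1,rcond=None)[0]
    p,q=o1+l[0]*D1[0],o2+l[1]*D2[0];m=(p+q)/2;d=m-S;print(m.round(4),np.abs(p-q).max().round(4),"board",(d@ex).round(4),(d@ey).round(4))
for z in(0,):
  for x in(.065,-.065):
    for th in(180,172):
      a=np.radians(th);P=S+x*ex-.125*np.cos(a)*ey+ez*(.125*np.sin(a)+.003)
      print(th,x,"side4 px",((proj(s,P)-[150,100]+.5)*2.7-.5).round(1),"top4 px",((proj(t,P)-[160,110]+.5)*2.7-.5).round(1))
a=cv2.imread("pics/side0.png");b=cv2.imread("pics/side4f.png")
for n,(x0,y0,x1,y1) in dict(carton=(212,148,260,185),glasses=(285,165,328,198),case=(326,192,385,242),spray=(294,240,322,300)).items():
    g=lambda i:np.float32(cv2.cvtColor(i[y0:y1,x0:x1],cv2.COLOR_BGR2GRAY))
    print(n,cv2.phaseCorrelate(g(a),g(b)))
```

```text
[0.6496 0.0612 0.0274] 0.0043 board 0.0678 0.1285
[0.5208 0.09   0.0319] 0.0009 board -0.0642 0.1286
180 0.065 side4 px [[339.4 219.6]] top4 px [[237.7 150.4]]
172 0.065 side4 px [[340.6 204.6]] top4 px [[238.5 148.4]]
180 -0.065 side4 px [[218.2 247.4]] top4 px [[207.  278.4]]
172 -0.065 side4 px [[218.4 231.9]] top4 px [[207.4 278.2]]
carton ((-0.033952161049377594, -0.03780476607154171), 1.014082145690918)
glasses ((0.6136376146758487, -0.16379661210080343), 0.7737486674461835)
case ((0.18110015976581195, 0.026205286795772054), 0.8500089190800985)
spray ((0.19216237462329921, 0.4275154865013704), 0.7581010002560086)
```

The edge measures 27 and 32 mm high against 27 mm for flat, which is within measurement error and inside the 12 mm tolerance. There is time to spare, so I'll press once more near the free edge to be sure.

Run:
```python
from plan import *
import cv2
p,r=pose(.105,.14,0,1,x=0);robot.move_pose(p,r)
robot.line_to(pose(.105,.045,0,1,x=0)[0],vel=.1)
print("press",robot.line_to(pose(.105,.016,0,1,x=0)[0],vel=.025,guard=18))
robot.pause(.2);o=robot.observe();print(o["time"],o["ft_force"].round(1),"tip z",o["tool_pos"][2]-robot.tip_reach)
robot.line_to(o["tool_pos"]+[0,0,.15],vel=.12)
robot.pause(.2);o=robot.observe();print(o["time"],o["ft_force"].round(1))
a=robot.grab_frame("side");cv2.imwrite("pics/s5.png",cv2.resize(a[100:320,150:420],None,fx=2.7,fy=2.7,interpolation=cv2.INTER_CUBIC))
```

```text
press True
19.9083 [-3.   0.4  9.9] tip z 0.026916032583749014
21.5167 [ 0.3 -0.6 -0.5]
```

View pics/s5.png

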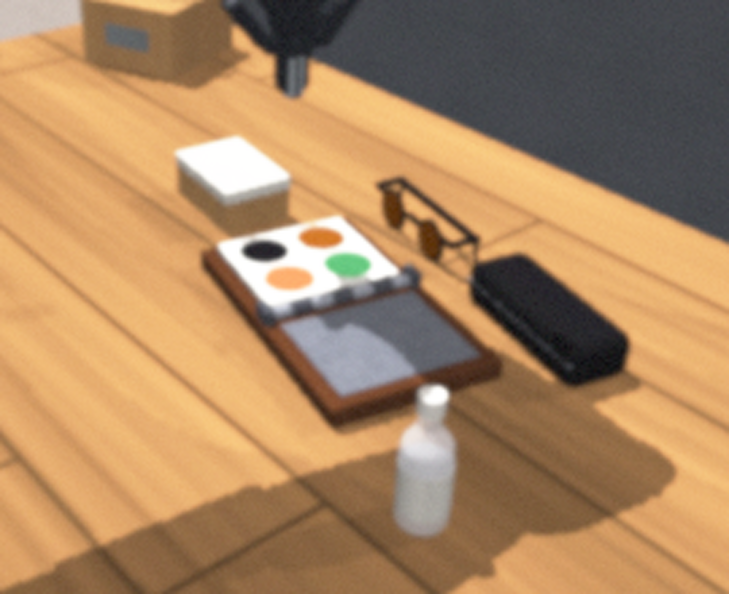

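The tips stopped at 26.9 mm against the 27 mm expected. The picture shows the leaf flat, with its edge at (218,241) to (343,217), the bystanders in place and the gripper well clear. Handing in.

```bash
python3 -c "
from plant import robot
robot.job_done()"
```

```text
the job is handed in; nothing more can be done
```

The leaf is over its spine and lies flat on the left side of the board. I handed the job in at about 21.5 s of the 42 s; no verdict is reported.

**What I did:** I found the board, spine and leaf angle (about 28° open) from the top and side pictures. With the gripper closed and tilted 45°, I put the fingertips under the free edge and pushed the leaf round an arc past upright. I then pressed it down with a force guard, pressed once more near the free edge, and lifted clear.

**Last checks:**
- **Leaf flat:** on the second press the fingertips stopped at 26.9 mm with about 10 N of reaction, against the 27 mm expected for a flat leaf.
- **Bystanders:** compared with the start picture, the carton, glasses, case and bottle shifted by 0.6 pixel or less in the side view. That check was made before the second press; afterwards I only looked at the picture, and they had not moved.
- **Clear of everything:** the tool force was near zero after lifting off.

**What disagreed:**
- **Edge height:** measured from the two views before the second press, the free edge was 27 and 32 mm high at its two corners. I put the 5 mm down to side-camera error, because the board centre measured from that camera was also about 6 mm off. I did not repeat the measurement after the second press.
- **Contact while moving:** the force readings during the arc were mostly close to noise (under 2 N). That the fingers stayed on the leaf through the upright is judged from the pictures and the leaf following them.

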